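# Open the heavy flap of the tack bin with its lever

### The job

Open the tack bin on the shoemaker's bench with fingertips only, without gripping anything: push the red knob of the bolt back, away from the iron flap, as far as it goes, then press the orange end of the long lever all the way down onto its stop so that the short end raises the heavy flap. Finish while still holding the lever down with the flap raised. Do not touch the flap itself, do not lift the lever out of its cradle, and leave the green shoe last, the orange box and the blue jar where they stand.

Things in the scene. Friction and masses are not known exactly. Their poses are not given: they have to be found in the camera images.
- bin: Fixed tack bin on a plank 130 x 430 x 12 mm. Origin: bench height, straight below the lever's pivot; y runs along the lever from the pivot (0) to the orange long end (+173 mm), z up. Blue box 110 x 115 mm, rim 72 mm high, at y -200 to -85. Cradle: two slotted cheeks 93 mm high, x -26 to 26, y -17 to 17. Rubber stop, top 22 mm above the bench, under the orange end.
- flap: Heavy iron flap 112 (x) x 131 (y) x 12 mm, about 2.6 kg, shut on the box, top 84 mm above the bench (a rib to 90), yellow edge towards the lever. Origin on its hinge (bin y -190, z 72 mm), axes as the bin's when shut. Swings up about its x; its tilt is 0 shut, about 0.3 rad with the lever on its stop. Falls shut when the lever is let go. With the bolt over it, it rises only 1 degree.
- bolt (a joint): Travel of the sliding steel bolt on the bin's -x side, in m: near 0 it reaches 15 mm over the flap and locks it, 0.036 is fully back (end of travel). It moves along the bin's -x, stays where it is left and takes about 2 N to push. Beyond 0.02 it is clear of the flap.
- bolt_knob (a point): Centre of the top of the bolt's red knob: an upright cylinder 18 mm across, 34 mm tall (96 to 130 mm above the bench). With the bolt at 0 it stands at bin x -73, y -100 mm, beside the flap (its edge at x -56); it travels with the bolt. Its flap side is open for a fingertip from above.
- lever: Loose aluminium lever 22 mm wide, 10 mm thick, 0.35 kg, lying in the open cradle on a 12 mm cross pin. Origin on the pin's axis, axes as the bin's at rest. At rest it slopes up at 0.28 rad to its long end, 180 mm from the pin; the short end, 70 mm from it, lies under the flap's yellow edge. Pressing the long end turns it about 0.53 rad down to the stop, with about 3 to 7 N.
- lever_pin (a point): Centre of the lever's pin, 81 mm above the bench while it lies in the cradle.
- lever_tread (a point): Middle of the top, at rest, of the orange press bar at the lever's long end: a round bar 28 mm across, 56 mm long (along x). 145 mm above the bench at rest; the bar's top is about 50 mm above the bench when the lever is on its stop. The bar moves less than 10 mm along y on its way down.
- last: Green shoe last, loose, about 200 x 65 x 110 mm, origin under its middle. Leave alone.
- tackbox: Orange box of tacks, loose, 55 x 40 x 90 mm, origin under its middle. Leave alone.
- glue: Blue jar with a black cap, loose, 44 mm across, 105 mm high, origin under its middle. Leave alone.

How it is judged (in metres and radians):
On the way, in this order (a step that is already met when the one before it is completed fails the run):
1. the bolt is pushed back while the flap is still shut (value of joint bolt above 0.028 m and angle between flap's own z axis and vertical below 0.06 rad), for 0.1 s.
2. the fingers press the lever and the flap is up (angle between flap's own z axis and vertical above 0.24 rad and contact force between the fingers and lever above 0.5 N), for 0.2 s.
At the end, for the whole second after the job is handed in: The bolt is back by at least 28 of its 36 mm; the flap is raised by at least 0.24 rad (about 0.3 with the lever on its stop) and still, carried by the lever, and the fingers are holding the lever down (more than 0.5 N) (all of step 2 and value of joint bolt above 0.028 m and angular speed of flap below 0.15 rad/s and contact force between lever and flap above 0.5 N); the arm keeps its last pose, push and grip.
It fails at once if the robot touches the flap itself (more than 2 N) (contact force between any of the fingers, the arm and flap above 2 N).
It fails at once if the lever is lifted out of its cradle (pin raised 10 mm) (z of lever_pin in the frame of bin above 0.0913 m).
It fails at once if the last, the orange box or the jar is moved by more than 20 mm (distance of any of last, tackbox, glue from where it was at the start of the episode above 0.02 m).
It also fails if it takes over 42 s, if anything falls off the work surface, if the arm or the gripper's body presses on something with over 40 N, if the wrist force passes 120 N, or if a joint passes its speed limit or range.

### The arm

A 7-joint arm with a two-finger parallel gripper is mounted at the origin on the work surface. World frame = base frame: x ahead of the robot, y to its left, z up, the work surface at z = 0. Lengths are in mm, angles in rad, forces in N, time in s.
With the tool pointing down it reaches from about 425 to 950 mm from the base axis. Payload 4.7 kg.
Tool frame: the origin (TCP) lies between the finger pads; the fingertips stand 11 mm ahead of it and the grasp point (between the pads) lies 8 mm behind it; z points along the fingers, y is the direction in which the jaws open and shut (so a half turn about z gives the same grasp; the last joint's range is limited). The gripper opens to 85 mm and grips with 20 to 120 N. Pads are 22 mm wide; open, the fingers measure 114 mm over their backs; the gripper's body (76 mm by 85 mm) begins 54 mm behind the grasp point. The pads swing forward as they close: fully open they stand 13 mm farther back than shut.
Start: joints at [-1.346, 0.469, -0.049, 1.532, 0.024, 1.141, -0.082], TCP at [169.439, 653.405, 242.335] pointing down, gripper open.
Joint ranges: [-2.59, 2.59], [-0.33, 1.99], [-1.39, 1.29], [0.1, 2.45], [-1.04, 4.18], [0.21, 1.99], [-2.66, 2.66]. Speed limits (rad/s): [2.57, 2.57, 3.14, 3.14, 3.14, 3.14, 3.14].

### API

Orientations are given as a unit quaternion [w, x, y, z].
In Python, from station import arm gives the robot as it stands.
- The arm moves only by the tool arm_command, never from a script. Its argument "plan" is a list of rows, each a list of 7 numbers: the gripper's target within -1 to 1 (shut at 1, half-way at 0, fully open at -1), then the shift along the tool's x, y, z as a fraction of full scale, then the turn, a rotation vector about the tool's x, y, z as a fraction of full scale. A call has 1 to 8 rows; each row is the pose to reach, as a shift and turn from the pose commanded when the call began, along the tool's axes at that moment, turning the shorter way round; what a row does not reach only later rows make up. Full scale, the value 1, is 0.25 m for a shift and 360 degrees for a turn. A row lasts 1/10 s, in which the tool goes at most 50 mm and 8.59 degrees, less where a joint would pass 70% of its speed; a pose out of reach is approached as far as the arm can. A call with a number of a shift or a turn outside -1 to 1 is refused whole. A call with a gripper value outside its range is refused whole. The fingers move at their own pace and stop on an object; "squeeze" is the grip in N (left out, the last holds). Time passes only in rows, so rows that repeat a pose let the fingers close. It gives the time, the measured TCP pose, the force and the opening at its end, in the units of the state.
- arm.get_state(): the state, without advancing time (a new reading comes with each control period).
- arm.capture(name): name is "scene" or "top"; returns a dict with "frame" (384x512x3 uint8, blue, green, red), "z_map" (384x512 float32, mm along the optical axis (not along the pixel's ray), 0 where there is no reading), "fx", "fy", "cx", "cy" (pixels), "eye" and "attitude" of the camera in the world. Camera axes: x right, y up, looking along -z (the intrinsics and any distortion apply to the point x, -y, -z); pixel columns grow to the right and rows downward; lengths in mm; the calibration is good to about 2 mm. A picture is of the moment at which its call begins.
- arm.job_done(): hands the job in, once; it reports no verdict.
The state is a dict: "time_s": time; "qpos": joint angles; "joint_velocities": joint speeds; "effort": joint torques, N m; "position": TCP position; "ee_rot": TCP orientation; "ft_force": force on the tool from outside, world axes, zero at the start; "wrist_torque": the same for the moment, N m; "opening": opening from 0.0 (shut) to 1.0 (fully open).
Only numpy, scipy, OpenCV 4.12 (cv2) and the standard library are available. Lean on these libraries where they do the work, as an engineer would, in place of code of your own. Each camera call takes 0.05 s, during which the arm holds its last target. There are 200 camera calls.

## Working session

There is one attempt and no reset: what is moved stays moved. The work goes in short steps, Python scripts to look and compute and a tool call to move; the robot and the scene stay as the last step left them, time stands still between calls to the robot, and variables do not carry over. Pictures are saved under pics/ and viewed, about 8 in all and at most 12, crops included, and the job is handed in when it is done.

Besides the shell and the picture viewer there is one more tool, called as name(argument=value, ...) on one line, values as JSON. arm_command: Moves the arm, as the interface text tells. Shift numbers are shares of 0.25 m and turn numbers shares of 360 degrees, none past 1 either way. Its arguments: {"type":"object","properties":{"plan":{"type":"array"},"squeeze":{"type":"number"}},"required":["plan"]}

```bash
mkdir -p pics
cat > h.py <<'E'
import numpy as np, cv2
from scipy.spatial.transform import Rotation as R
from station import arm
def rot(a):
    a=np.array(a,float)
    return a if a.shape==(3,3) else R.from_quat(a,scalar_first=True).as_matrix()
def cloud(c):
    z=c["z_map"];v,u=np.mgrid[:z.shape[0],:z.shape[1]]
    P=np.dstack([(u-c["cx"])/c["fx"]*z,-(v-c["cy"])/c["fy"]*z,-z])
    W=P@rot(c["attitude"]).T+np.array(c["eye"]); W[z==0]=np.nan
    return W
E
python3 - <<'E'
from h import *
ims=[]
for n in("scene","top"):
    c=arm.capture(n); np.save(n+".npy",cloud(c)); cv2.imwrite(n+".png",c["frame"]); print(n,c["eye"],c["attitude"],c["fx"],[k for k in c])
    cv2.imwrite(f"pics/{n}1.png",cv2.resize(c["frame"],(800,600)))
print(arm.get_state())
E
```

```text
scene [865.05883988 559.37399642 805.28826344] [0.20107914 0.08104624 0.33816845 0.91577333] 445.591140015626 ['frame', 'z_map', 'fx', 'fy', 'cx', 'cy', 'eye', 'attitude']
top [4.48681609e+02 6.63507142e-01 1.00662322e+03] [-0.70081946 -0.05059511  0.05700059  0.70925535] 406.1717081018768 ['frame', 'z_map', 'fx', 'fy', 'cx', 'cy', 'eye', 'attitude']
{'time_s': 0.1, 'qpos': array([-1.34590955,  0.46937923, -0.04856504,  1.53353701,  0.02413149,
        1.14100023, -0.08230057]), 'joint_velocities': array([ 1.48537061e-03,  5.96764614e-05,  2.70391574e-04, -2.66938739e-03,
        4.77266029e-04,  3.77965070e-05, -1.19016227e-03]), 'effort': array([ 8.53500169e-04, -5.11513066e+01, -4.69663285e-02, -2.38390625e+01,
        1.07531357e-02,  4.35103415e-03, -1.80854192e-05]), 'position': array([169.36157017, 652.90551013, 241.36967944]), 'ee_rot': array([-5.95946466e-05,  1.26546092e-01,  9.91960348e-01, -8.66705637e-04]), 'ft_force': array([-0.02743194, -0.19936848, -0.25679821]), 'wrist_torque': array([ 0.02170568, -0.03630804, -0.00205509]), 'opening': 1.0001423874965505}
```

View pics/scene1.png

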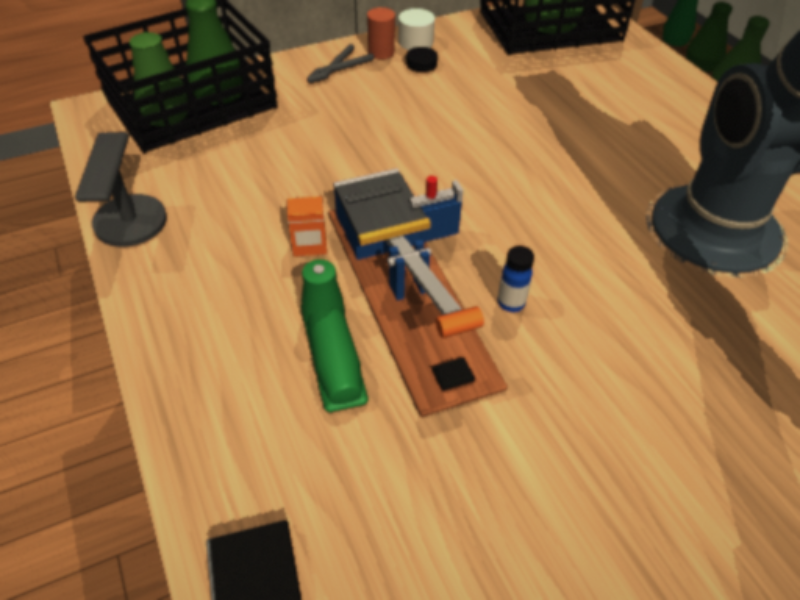

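View pics/top1.png

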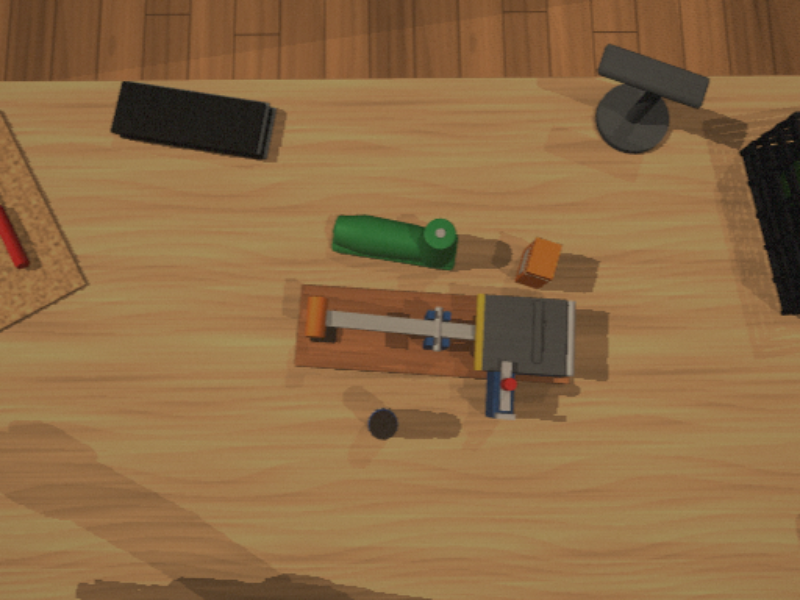

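The top view (800x600) shows the knob at (509,384), the orange bar at (316,317), the flap at (475–575,295–375) and the jar at (383,423). I'll convert these to world positions.

Run:
```python
from h import *
for n in("top","scene"):
    W=np.load(n+".npy"); im=cv2.imread(n+".png"); h=cv2.cvtColor(im,cv2.COLOR_BGR2HSV).astype(int)
    H,S,V=h[...,0],h[...,1],h[...,2]; z=W[...,2]; 
    with np.errstate(all='ignore'):
        near=(z>15)&(z<200)&(W[...,0]>150)&(W[...,0]<800)
        for k,m in dict(red=((H<4)|(H>175))&(S>170)&(z>90),orange=(H>5)&(H<16)&(S>170)&(z>60),yellow=(H>18)&(H<32)&(S>150)&(z>50)).items():
            m=(m&near).astype(np.uint8); N,L,st,ce=cv2.connectedComponentsWithStats(m)
            for i in range(1,N):
                if st[i,4]<12: continue
                p=W[L==i]; t=p[p[:,2]>np.nanmax(p[:,2])-8]
                print(n,k,st[i],p.mean(0).round(1),"min",p.min(0).round(),"max",p.max(0).round(),"top",t.mean(0).round(1),((t.min(0)+t.max(0))/2).round(1))
W=np.load("top.npy")
f=lambda u,v:W[int(v*.64),int(u*.64)].round(1)
for p in [(509,384),(316,317),(383,423),(482,300),(480,365),(574,305),(570,370),(437,318),(434,345),(440,235),(540,262)]: print(p,f(*p))
```

```text
top red [321 242  10   8  59] [ 459.9 -173.   127.2] min [ 452. -183.  103.] max [ 467. -167.  133.] top [ 460.2 -174.1  130.1] [ 460.  -174.9  129.7]
top orange [336 152  23  28 427] [ 643.5 -239.    88.9] min [ 613. -265.   62.] max [ 675. -214.   94.] top [ 643.5 -240.3   90. ] [ 644.4 -239.6   90. ]
top orange [196 190  14  26 302] [554.   90.3 141.5] min [527.  76. 131.] max [582. 105. 147.] top [553.9  90.3 142.6] [554.3  89.9 143.2]
top yellow [304 188   6  49 226] [ 536.8 -141.4   83.2] min [ 482. -149.   68.] max [ 592. -134.   91.] top [ 537.8 -142.1   84.9] [ 537.2 -141.4   87.1]
scene red [273 113   6  14  66] [ 464.5 -169.7  117.7] min [ 457. -181.   98.] max [ 470. -164.  131.] top [ 464.  -171.7  127.8] [ 463.3 -173.5  127.3]
scene orange [236   5  17  17 236] [ 297.6 -737.1   81. ] min [ 267. -777.   60.] max [ 324. -717.   94.] top [ 294.3 -745.7   89. ] [ 294.3 -747.    89.8]
scene orange [184 126  24  21 428] [ 649.2 -232.6   82.7] min [ 617. -268.   60.] max [ 678. -212.   92.] top [ 647.2 -238.1   88.7] [ 647.1 -240.5   88.2]
scene orange [278 196  32  21 416] [560.7  96.6 137. ] min [530.  75. 118.] max [586. 108. 145.] top [558.9  94.  141.1] [557.9  92.5 141. ]
scene yellow [229 140  46  14 197] [ 541.4 -142.6   82.7] min [ 484. -154.   76.] max [ 595. -132.   87.] top [ 540.9 -142.5   82.8] [ 539.3 -143.1   83. ]
(509, 384) [ 461.  -171.7  129.3]
(316, 317) [555.3  90.8 141.9]
(383, 423) [4.097e+02 4.000e-01 1.078e+02]
(482, 300) [ 582.8 -146.5   84. ]
(480, 365) [ 489.  -140.8   84.7]
(574, 305) [ 574.4 -282.1   83.6]
(570, 370) [ 480.9 -271.1   79.7]
(437, 318) [558.2 -79.2  83.6]
(434, 345) [518.6 -72.9  93.1]
(440, 235) [674.8 -83.9 114.7]
(540, 262) [ 639.1 -232.8   90.8]
```

arm_command(plan=[[1, -1, -0.6, 0, 0, 0, -0.029], [1, -1, -0.6, 0, 0, 0, -0.029], [1, -1, -0.6, 0, 0, 0, -0.029], [1, -1, -0.6, 0, 0, 0, -0.029], [1, -1, -0.6, 0, 0, 0, -0.029], [1, -1, -0.6, 0, 0, 0, -0.029], [1, -1, -0.6, 0, 0, 0, -0.029], [1, -1, -0.6, 0, 0, 0, -0.029]], squeeze=20)

```text
time_s: 0.9
position: [374.5, 444.4, 242.1]
ee_rot: [-0.0, 0.037, 0.999, -0.0]
ft_force: [-1.6, 0.4, 0.2]
opening: -0.004
```

arm_command(plan=[[1, -0.66, -1, 0, 0, 0, 0], [1, -0.66, -1, 0, 0, 0, 0], [1, -0.66, -1, 0, 0, 0, 0], [1, -0.66, -1, 0, 0, 0, 0], [1, -0.66, -1, 0, 0, 0, 0], [1, -0.66, -1, 0, 0, 0, 0], [1, -0.66, -1, 0, 0, 0, 0], [1, -0.66, -1, 0, 0, 0, 0]])

```text
time_s: 1.7
position: [520.3, 185.0, 242.0]
ee_rot: [-0.0, 0.036, 0.999, 0.0]
ft_force: [-0.7, 0.4, -0.0]
opening: -0.002
```

arm_command(plan=[[1, 0, -1, 0, 0, 0, 0], [1, 0, -1, 0, 0, 0, 0], [1, 0, -1, 0, 0, 0, 0], [1, 0, -1, 0, 0, 0, 0], [1, 0, -1, 0, 0, 0, 0], [1, 0, -1, 0, 0, 0, 0], [1, 0, -1, 0, 0, 0, 0], [1, 0, -1, 0, 0, 0, 0]])

```text
time_s: 2.5
position: [502.9, -61.7, 242.1]
ee_rot: [-0.0, 0.033, 0.999, 0.001]
ft_force: [-0.5, -0.7, -0.7]
opening: 0.0
```

arm_command(plan=[[1, 0, -0.44, 0, 0, 0, 0], [1, 0, -0.44, 0, 0, 0, 0], [1, 0, -0.44, 0.1, 0, 0, 0], [1, 0, -0.44, 0.2, 0, 0, 0], [1, 0, -0.44, 0.2, 0, 0, 0], [1, 0, -0.44, 0.2, 0, 0, 0]])

```text
time_s: 3.1
position: [495.5, -172.6, 192.3]
ee_rot: [-0.0, 0.034, 0.999, 0.0]
ft_force: [-0.4, -0.1, 1.4]
opening: 0.003
```

Run:
```python
from h import *
c=arm.capture("scene"); cv2.imwrite("pics/s2.png",cv2.resize(c["frame"][60:240,180:400],None,fx=3,fy=3))
W=cloud(c); s=arm.get_state()["position"]; d=W-s
m=(abs(d[...,0])<40)&(abs(d[...,1])<40)&(d[...,2]>-35)
print(s,np.nanmin(W[m],0)); 
for lo in (-25,-10,5,20,35):
  p=W[m&(d[...,2]>lo)&(d[...,2]<lo+15)]; print(lo,len(p),p.min(0)-s if len(p) else'',p.max(0)-s if len(p) else'')
```

```text
[ 495.98055217 -173.04152306  193.03128337] [ 461.54862207 -212.91932209  179.63736458]
-25 5 [ -6.69675715   2.63928108 -13.39391879] [  9.04785062   6.29782471 -11.23167437]
-10 56 [-9.47919419 -9.80797181 -9.35833046] [13.59196702 14.18368664  4.91968883]
5 59 [ -9.25711717 -10.72009473   5.33401317] [13.04304753 14.36244297 19.98093518]
20 34 [ -4.52200837 -25.99787722  20.69229275] [15.562079   28.94959861 34.95435153]
35 88 [ -8.98769264 -39.87779903  35.02531006] [16.45246216 39.30330897 49.55428387]
```

View pics/s2.png

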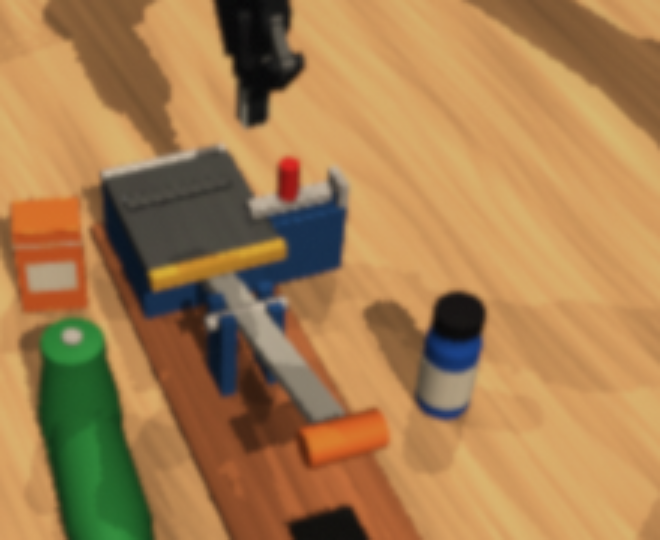

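The crop shows the closed fingertips (250,115) above the flap, on the flap side of the knob (288,180). The tips are about 12 mm below the TCP, as the spec says.

arm_command(plan=[[1, 0, 0, 0.1, 0, 0, 0], [1, 0, 0, 0.2, 0, 0, 0], [1, 0, 0, 0.28, 0, 0, 0], [1, 0, 0, 0.28, 0, 0, 0], [1, 0.04, 0, 0.28, 0, 0, 0]])

```text
time_s: 3.65
position: [486.8, -173.6, 123.6]
ee_rot: [0.002, 0.035, 0.999, -0.0]
ft_force: [-0.8, -0.2, 1.1]
opening: -0.001
```

arm_command(plan=[[1, 0.03, 0, 0, 0, 0, 0], [1, 0.05, 0, 0, 0, 0, 0], [1, 0.07, 0, 0, 0, 0, 0], [1, 0.09, 0, 0, 0, 0, 0], [1, 0.11, 0, 0, 0, 0, 0], [1, 0.13, 0, 0, 0, 0, 0], [1, 0.14, 0, 0, 0, 0, 0], [1, 0.14, 0, 0, 0, 0, 0]])

```text
time_s: 4.45
position: [449.0, -171.7, 122.1]
ee_rot: [-0.001, 0.036, 0.999, 0.0]
ft_force: [2.1, -0.3, 1.0]
opening: -0.001
```

Run:
```python
from h import *
c=arm.capture("scene"); cv2.imwrite("pics/s3.png",cv2.resize(c["frame"][60:210,200:370],None,fx=4,fy=4)); s=arm.get_state(); print(s["position"],s["ft_force"])
```

```text
[ 449.00821151 -171.57578676  121.96716328] [ 0.71984481 -0.15715659  0.4631829 ]
```

View pics/s3.png

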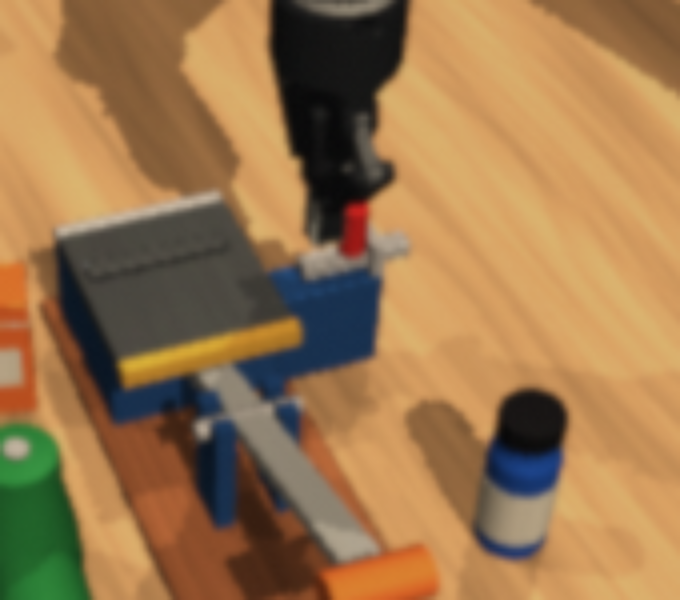

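The picture shows the bolt nearly back: its knob is at (355,228), near the end post. I'll push the last few millimetres until the force rises.

arm_command(plan=[[1, 0.01, 0, 0, 0, 0, 0], [1, 0.02, 0, 0, 0, 0, 0], [1, 0.03, 0, 0, 0, 0, 0], [1, 0.03, 0, 0, 0, 0, 0]])

```text
time_s: 4.9
position: [445.5, -171.2, 122.6]
ee_rot: [0.004, 0.035, 0.999, -0.001]
ft_force: [9.0, -1.3, -7.3]
opening: 0.007
```

At the end stop: the resistance is now 9 N, against about 2 N while sliding. Next I retreat and go to above the bar.

arm_command(plan=[[1, -0.04, 0, 0, 0, 0, 0], [1, -0.04, 0, -0.15, 0, 0, 0], [1, -0.04, 0, -0.3, 0, 0, 0], [1, -0.04, 0, -0.4, 0, 0, 0], [1, -0.04, 0, -0.4, 0, 0, 0]])

```text
time_s: 5.4
position: [453.7, -172.4, 225.3]
ee_rot: [0.002, 0.036, 0.999, -0.0]
ft_force: [0.9, 0.4, 0.1]
opening: 0.001
```

arm_command(plan=[[1, -0.35, 0.4, 0, 0, 0, 0], [1, -0.35, 0.8, 0, 0, 0, 0], [1, -0.35, 1, 0, 0, 0, 0], [1, -0.35, 1, 0, 0, 0, 0], [1, -0.35, 1, 0, 0, 0, 0], [1, -0.35, 1, 0, 0, 0, 0], [1, -0.35, 1, 0, 0, 0, 0], [1, -0.35, 1, 0, 0, 0, 0]])

```text
time_s: 6.2
position: [556.4, 70.5, 220.9]
ee_rot: [-0.002, 0.036, 0.999, -0.001]
ft_force: [-0.3, -1.0, 0.3]
opening: 0.002
```

Run:
```python
from h import *
s=arm.get_state(); q=rot(s["ee_rot"]); print(s["position"],s["ft_force"],q[:,0])
for z in(160,61): print(q.T@(np.array([556,93,z])-s["position"])/250)
c=arm.capture("scene"); cv2.imwrite("pics/s4.png",cv2.resize(c["frame"][90:240,200:370],None,fx=4,fy=4))
```

```text
[556.38512931  70.50433186 220.86157688] [-0.31198702 -0.98961129  0.30801769] [-0.99743304  0.07152133  0.00346725]
[0.00712815 0.09008641 0.24330842]
[0.00575512 0.0908094  0.63930538]
```

View pics/s4.png

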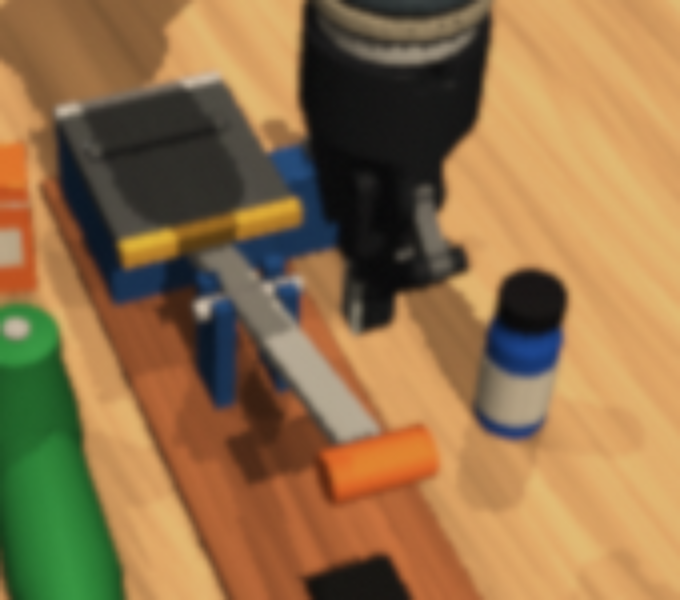

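The fingers are above the lever beside the bar (bar at (380,465) in the crop) and everything else is in place. I shift onto the bar and press down gradually.

arm_command(plan=[[1, 0, 0.09, 0, 0, 0, 0], [1, 0, 0.09, 0.1, 0, 0, 0], [1, 0, 0.09, 0.2, 0, 0, 0], [1, 0, 0.09, 0.25, 0, 0, 0], [1, 0, 0.09, 0.28, 0, 0, 0], [1, 0, 0.09, 0.31, 0, 0, 0], [1, 0, 0.09, 0.34, 0, 0, 0], [1, 0, 0.09, 0.37, 0, 0, 0]])

```text
time_s: 7.05
position: [560.4, 95.7, 131.6]
ee_rot: [0.002, 0.036, 0.999, 0.002]
ft_force: [-1.2, 4.9, 7.7]
opening: 0.0
```

arm_command(plan=[[1, 0, 0, 0.03, 0, 0, 0], [1, 0, 0, 0.06, 0, 0, 0], [1, 0, 0, 0.09, 0, 0, 0], [1, 0, 0, 0.12, 0, 0, 0], [1, 0, 0, 0.15, 0, 0, 0], [1, 0, 0, 0.18, 0, 0, 0], [1, 0, 0, 0.21, 0, 0, 0], [1, 0, 0, 0.21, 0, 0, 0]])

```text
time_s: 7.85
position: [560.7, 94.8, 78.4]
ee_rot: [0.002, 0.036, 0.999, 0.001]
ft_force: [0.7, 2.9, 4.0]
opening: -0.002
```

Run:
```python
from h import *
s=arm.get_state(); print(s["position"],s["ft_force"])
c=arm.capture("scene"); cv2.imwrite("pics/s5.png",cv2.resize(c["frame"][90:260,190:380],None,fx=3.5,fy=3.5))
```

```text
[560.71405585  94.79028507  78.4190632 ] [0.67444474 2.94409231 3.99161512]
```

View pics/s5.png

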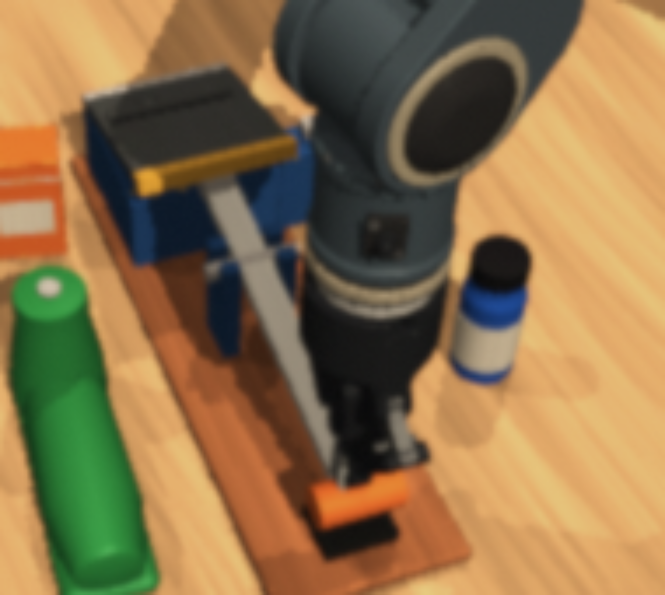

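The flap's yellow edge is rising and the bar (360,500) is about 17 mm above its stop. I keep pressing.

arm_command(plan=[[1, 0, 0, 0.02, 0, 0, 0], [1, 0, 0, 0.04, 0, 0, 0], [1, 0, 0, 0.06, 0, 0, 0], [1, 0, 0, 0.07, 0, 0, 0], [1, 0, 0, 0.08, 0, 0, 0], [1, 0, 0, 0.08, 0, 0, 0], [1, 0, 0, 0.08, 0, 0, 0]])

```text
time_s: 8.6
position: [560.1, 92.4, 60.7]
ee_rot: [0.001, 0.037, 0.999, 0.0]
ft_force: [-5.8, -1.2, 22.7]
opening: -0.005
```

arm_command(plan=[[1, 0, 0, 0, 0, 0, 0], [1, 0, 0, 0, 0, 0, 0], [1, 0, 0, 0, 0, 0, 0], [1, 0, 0, 0, 0, 0, 0]])

```text
time_s: 9.0
position: [560.1, 92.4, 60.7]
ee_rot: [0.001, 0.037, 0.999, 0.0]
ft_force: [-6.1, -1.0, 21.7]
opening: -0.001
```

Run:
```python
from h import *
s=arm.get_state(); print(s["position"],s["ft_force"],s["joint_velocities"].round(3))
c=arm.capture("top"); cv2.imwrite("pics/t6.png",cv2.resize(c["frame"][120:290,180:390],None,fx=3.5,fy=3.5))
W=cloud(c); y=-np.array([.07,.997]); o=np.array([543.5,-81.5])
b=np.dstack([(W[...,:2]-o)@[.997,-.07],(W[...,:2]-o)@[.07,.997],W[...,2]])
m=(abs(b[...,0])<45)&(b[...,1]>-185)&(b[...,1]<-70)&(b[...,2]>70); p=b[m]
k=np.polyfit(p[:,1],p[:,2],1); print("tilt",np.arctan(k[0]),len(p))
h=cv2.cvtColor(c["frame"],cv2.COLOR_BGR2HSV); r=((h[...,0]<4)|(h[...,0]>175))&(h[...,1]>170)&(b[...,2]>120)&(abs(b[...,0])<160)&(abs(b[...,1]+100)<30)
print("knob",b[r].mean(0))
```

```text
[560.05682655  92.3994515   60.68499348] [-6.13678079 -1.04397381 21.67662456] [-0.001  0.001 -0.001  0.    -0.     0.001  0.001]
tilt 0.27768311439913507 1921
knob [-111.02249097  -97.42736031  129.3792381 ]
```

View pics/t6.png

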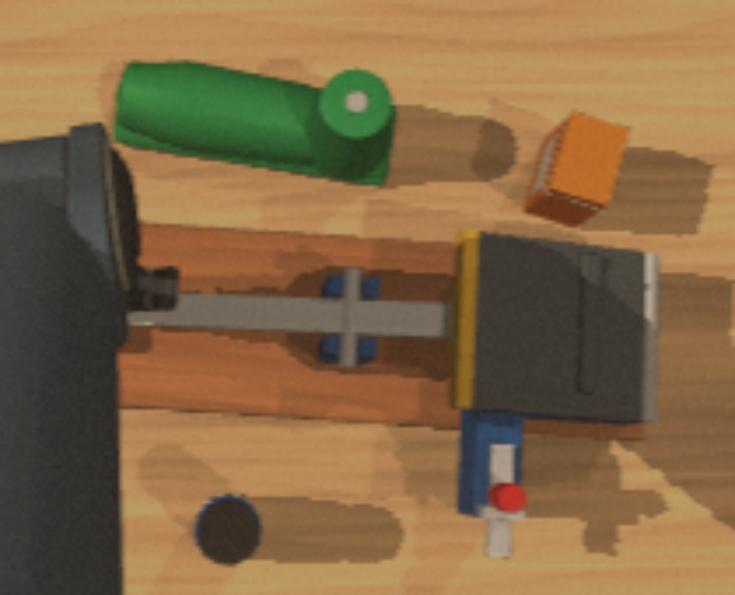

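The top view shows the flap raised, the bolt back (knob at (508,497)), the pin (350,315) in its cradle, and the last, box and jar standing where they were. The job can be handed in.

```bash
python3 -c "
from station import arm
print(arm.job_done())"
```

```text
the job is handed in; nothing more can be done
None
```

The bin is open and the job is handed in, with the lever still held down on its stop and the flap raised. I used the closed fingertips only and gripped nothing.

- **Bolt:** I pushed the knob back until the resistance rose to about 9 N at the end of travel. The camera puts the knob at bin x -111 mm, against -73 mm at the start, so it is fully back to within camera accuracy.
- **Lever and flap:** I pressed the orange bar until the push reached about 22 N, with the fingertips about 50 mm above the bench, which is the height given for the bar on its stop. The arm was still, and the flap measured 0.278 rad from depth. That is above the 0.24 needed but a little under the nominal 0.3.
- **Rest of the scene:** In the last view the pin is in its cradle, and the last, box and jar look unmoved. I judged this by eye and did not measure their positions again.

No check failed. The run took about 9 s of robot time, and handing in gave no verdict.

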